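Switch off the bearing's parts warmer

TASK

Two parts warmers stand on the bench, both switched on. The ball bearing is hot enough: switch off the warmer it lies on by turning that warmer's knob anticlockwise (seen from above) all the way to its end stop, then let go. Leave the knob of the other warmer, with the gear on it, as it is set, and leave the bearing lying where it is.

Things in the scene. Friction and masses are not known exactly. Their poses are not given: they have to be found in the camera images.
- bearing_knob (a joint): Angle of the knob of the warmer that carries the bearing, rad: 0 = off, the end stop, fully anticlockwise seen from above; it grows clockwise, to 4.0 at the other stop. It starts 0.7 to 1.3 from off, turns with light friction (0.03 N m) and stays where it is left. At off the bar lies along the warmer's length, pointer at the white dot by the front edge (robot's side).
- bearing_knob_grip (a point): The point to grip on that knob, on its upright axis, 85 mm above the bench. The knob is a black disc 48 mm across (top at 62 mm) with an upright bar 46 mm long, 14 mm thick, its top at 92 mm; pinch its two long faces. The point turns with the knob: x along the bar, y across it, z up. A white pointer mark is on the bar's -x half.
- bearing_warmer: The warmer that carries the bearing; its twin carries the gear; which stands left varies. Fixed grey box 250 x 150 mm, top at 48 mm, with a steel hot plate 110 mm across (top at 55 mm) on its far half and the knob on the half near the robot. Origin at the centre of its underside, x along its length away from the robot, z up; plate centre at x = +53 mm, knob axis at x = -70 mm.
- gear_knob_tip (a point): The pointer end of the other warmer's equal knob (the warmer that carries the toothed gear, 88 mm across and 18 mm high): a point on top of the bar, 21 mm from that knob's axis. It must stay where it is.
- bearing: The ball bearing: a smooth steel ring 68 mm across and 20 mm high with a hole and balls, lying loose on the hot plate of the warmer to be switched off. Origin at the centre of its underside, z up.

How it is judged:
By the outcome, as a careful person would: the job done as asked, in the order asked, and still so for the second after the job is handed in, with the robot touching nothing.
It also fails if it takes over 32 s, if anything falls off the work surface, if the arm or the gripper's body presses on something with over 40 N, if the wrist force passes 120 N, or if a joint passes its speed limit or range.

ROBOT

A 6-joint arm with a two-finger parallel gripper is mounted at the origin on a cart in front of the work surface, level with it; the furniture and walls round the work are solid. World frame = base frame: x ahead of the robot, y to its left, z up, the work surface at z = 0. Lengths are in mm, angles in rad, forces in N, time in s.
With the tool pointing down it reaches from about 375 to 825 mm from the base axis. Payload 5.5 kg.
Tool frame: the origin (TCP) lies midway between the tips of the shut fingers; the grasp point (between the pads) lies 19 mm behind it; z points along the fingers, y is the direction in which the jaws open and shut (so a half turn about z gives the same grasp; the last joint's range is limited). The gripper opens to 85 mm and grips with 20 to 120 N. Pads are 22 mm wide; open, the fingers measure 114 mm over their backs; the gripper's body (76 mm by 85 mm) begins 54 mm behind the grasp point. The pads swing forward as they close: fully open they stand 13 mm farther back than shut.
Start: joints at [-1.237, 0.314, -0.047, 1.21, 0, 1.571], TCP at [196.578, -566.879, 231.299] pointing down, gripper open.
Joint ranges: [-2.67, 2.67], [-0.69, 1.73], [-1.03, 1.25], [-2.08, 2.16], [-1.42, 1.45], [-3.14, 3.14]. Speed limits (rad/s): [2.39, 2.39, 3.01, 3.14, 3.14, 3.14].

INTERFACE

Orientations are given as a unit quaternion [w, x, y, z].
In Python, from bench import ctrl gives the robot as it stands.
- The arm moves only by the tool arm_command, never from a script. Its argument "steps" is text: rows parted by semicolons, each of 7 numbers parted by spaces: the shift along the world's x, y, z in mm, then the turn, a rotation vector about the world's x, y, z in degrees, then the closure in counts, from 0 (fully open) to 255 (shut). In form: dx dy dz rx ry rz claw; .... A call has 1 to 5 rows; each row shifts and turns the commanded pose from where the row before left it; what a row does not reach is not made up. A row lasts 1/10 s, in which the tool goes at most 50 mm and 8.59 degrees, less where a joint would pass 70% of its speed; a pose out of reach is approached as far as the arm can. A call with a gripper value outside its range is refused whole. The fingers move at their own pace and stop on an object; "force" is the grip in N (left out, the last holds). Time passes only in rows, so rows that do not move let the fingers close. It gives the time, the measured TCP pose, the force and the opening at its end, in the units of the state.
- ctrl.read_state(): the state, without advancing time (a new reading comes with each control period).
- ctrl.read_camera(name): name is "scene" or "side" or "wrist"; returns the picture (384x512x3 uint8, red, green, blue); there is no depth.
- ctrl.get_calibration(name): a dict with "intrinsics" (3x3 intrinsics, pixels), "distortion" ([k1, k2, p1, p2, k3] as OpenCV has them; the pictures are not rectified), "eye" and "orientation" of the camera in the world. Camera axes: x right, y down, z forward; pixel columns grow to the right and rows downward; lengths in mm; the calibration is good to about 2 mm. A picture is of the moment at which its call begins: read the wrist's pose just before it. get_calibration takes no time and is no camera call; for the wrist camera it gives the pose at the moment of the call.
- ctrl.finish_job(): hands the job in, once; it reports no verdict.
Trained networks look in the newest picture that a camera, given by its name, has taken for a name from the list of things; names that differ only in an ending like _2 or _b are one class to them, and where a whole thing is asked for, a point or a joint stands for the part that bears it (a point fixed in the world has none). Each returns a list of dicts, best first, with "p" (0 to 1); they miss things now and then, are a little off and sometimes report something else, mostly with a low value. They report only what shows in the picture. A call takes as long as a camera call.
- ctrl.masks_of(name, camera): "mask" (384x512 bool, what is visible of it) and "bbox" ([left, top, right, bottom] in pixels, round what is visible of it).
- ctrl.landmark_of(name, camera): "location" ([column, row] in pixels: a listed point, or the origin of a listed thing).
The state is a dict: "time_s": time; "joint_pos": joint angles; "joint_velocities": joint speeds; "joint_efforts": joint torques, N m; "tcp_pos": TCP position; "tool_rot": TCP orientation; "force": force on the tool from outside, world axes, zero at the start; "wrist_torque": the same for the moment, N m; "grip_width": finger opening in mm.
Only numpy, scipy, OpenCV 4.12 (cv2) and the standard library are available. Lean on these libraries where they do the work, as an engineer would, in place of code of your own. Each camera call takes 0.05 s, during which the arm holds its last target. There are 200 camera calls.

## Working session

There is one attempt and no reset: what is moved stays moved. The work goes in short steps, Python scripts to look and compute and a tool call to move; the robot and the scene stay as the last step left them, time stands still between calls to the robot, and variables do not carry over. Pictures are saved under pics/ and viewed, about 8 in all and at most 12, crops included, and the job is handed in when it is done.

Besides the shell and the picture viewer there is one more tool, called after "Request:" as a command line: name --argument value ..., lists and objects as JSON in quotes. arm_command: Moves the arm, as the interface text tells. Its arguments: {"type":"object","properties":{"steps":{"type":"string"},"force":{"type":"number"}},"required":["steps"]}

```bash
mkdir -p pics
cat > h.py <<'E'
import numpy as np, cv2
from scipy.spatial.transform import Rotation as R
from bench import ctrl
def cal(n):
    c=ctrl.get_calibration(n); o=np.array(c["orientation"],float)
    M=o if o.shape==(3,3) else R.from_quat(np.r_[o[1:],o[0]]).as_matrix()
    return np.array(c["intrinsics"]),np.array(c["distortion"]),np.array(c["eye"],float),M
def ray(c,px):
    K,D,e,M=c
    u=cv2.undistortPoints(np.array([[px]],float),K,D)[0,0]
    d=M@np.r_[u,1]; return e,d/np.linalg.norm(d)
def onz(c,px,z):
    e,d=ray(c,px); return e+d*(z-e[2])/d[2]
def tri(rs):
    A=sum(np.eye(3)-np.outer(d,d) for e,d in rs); b=sum((np.eye(3)-np.outer(d,d))@e for e,d in rs)
    p=np.linalg.solve(A,b); return p,[np.linalg.norm(np.cross(p-e,d)) for e,d in rs]
def proj(c,P):
    K,D,e,M=c
    return cv2.projectPoints(np.atleast_2d(P).astype(float),cv2.Rodrigues(M.T)[0],-M.T@e,K,D)[0][:,0]
E
python3 - <<'E'
from h import *
print(ctrl.read_state())
ims=[]
for n in ["scene","side"]:
    im=ctrl.read_camera(n); c=cal(n); cv2.imwrite(f"pics/{n}0.png",im[...,::-1]); print(n,c[2],c[3][:,2])
    for t in ["bearing_knob_grip","bearing_warmer","gear_knob_tip","bearing"]:
        print(t,[(np.round(d["location"],1).tolist(),round(d["p"],2)) for d in ctrl.landmark_of(t,n)])
E
```

```text
{'time_s': 0.0, 'joint_pos': array([-1.23702797e+00,  3.14188880e-01, -4.80859438e-02,  1.21022667e+00,
        5.42089504e-06,  1.57080267e+00]), 'joint_velocities': array([-0.00097829,  0.00079179, -0.0007545 ,  0.00011699,  0.00272106,
        0.00015168]), 'joint_efforts': array([ 9.36389770e-04, -5.39590144e+01,  3.39749658e+01,  1.93507463e-02,
        1.53443029e-04,  5.79981801e-06]), 'tcp_pos': array([ 196.3706329 , -566.32716153,  230.45384354]), 'tool_rot': array([-8.41190091e-04,  9.86107293e-01,  1.66107437e-01, -1.38953332e-04]), 'force': array([-1.0381228 , -0.98651558, -0.67485397]), 'wrist_torque': array([0.00463331, 0.02500374, 0.00190045]), 'grip_width': 85.61297410164981}
scene [ 282.60162791 -452.75128405  752.59194864] [ 0.31716628  0.50985257 -0.79965987]
bearing_knob_grip [([244.9, 245.4], 0.78)]
bearing_warmer []
gear_knob_tip [([203.5, 126.0], 0.65)]
bearing [([295.0, 223.7], 0.7), ([202.3, 130.0], 0.34)]
side [413.61078046 603.75360733 673.17966706] [ 0.16691012 -0.71495961 -0.67895049]
bearing_knob_grip [([313.4, 157.8], 0.83)]
bearing_warmer [([280.2, 180.1], 0.58)]
gear_knob_tip [([241.2, 278.0], 0.96)]
bearing [([260.6, 157.9], 0.68)]
```

View pics/scene0.png

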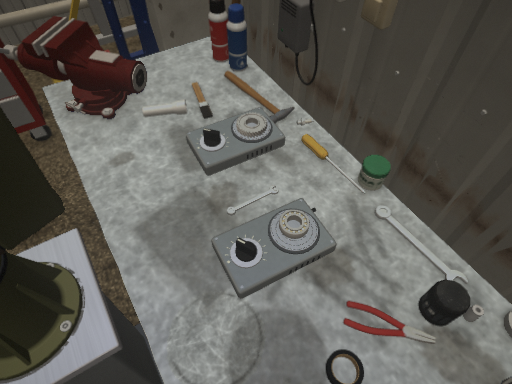

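View pics/side0.png

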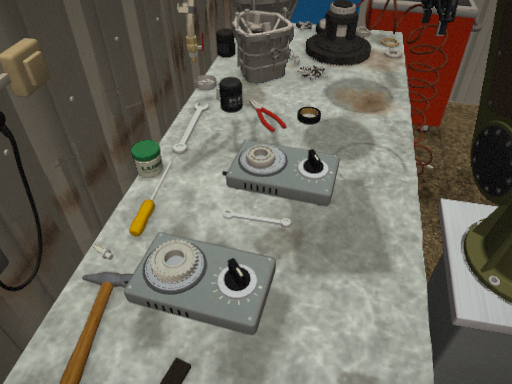

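The bearing seems to be on the right-hand warmer (scene ~[295,222], knob [245,247]). The gear is on the left one (side [173,262], knob [238,277]). Next I measure, with a zoomed check.

Run:
```python
from h import *
s,d=cal("scene"),cal("side")
for n,a,b in [("knob",(244.9,245.4),(313.4,157.8)),("geartip",(203.5,126),(241.2,278)),("bearing",(295,223.7),(260.6,157.9))]:
    print(n,*tri([ray(s,a),ray(d,b)]))
A=cv2.imread("pics/scene0.png")[190:300,205:345];B=cv2.imread("pics/side0.png")[135:205,215:345]
A=cv2.resize(A,None,fx=4,fy=4,interpolation=2);B=cv2.resize(B,(400,440*0+215),interpolation=2)
o=np.zeros((440,560+240,3),np.uint8);o[:,:560]=A
B=cv2.imread("pics/side0.png")[140:185,285:345];o[:180,560:]=cv2.resize(B,(240,180),interpolation=2)
C=cv2.imread("pics/side0.png")[240:310,150:230];o[200:410,560:]=cv2.resize(C,(240,210),interpolation=2)
cv2.imwrite("pics/crop1.png",o)
```

```text
knob [ 454.36431972 -140.77475541   80.81828225] [np.float64(0.5327951050373556), np.float64(0.5327951050373615)]
geartip [536.18634792 220.76262209  93.33792492] [np.float64(2.670770003747859), np.float64(2.6707700037479416)]
bearing [ 582.63520617 -143.00801524   59.05151737] [np.float64(2.7646456785282694), np.float64(2.76464567852838)]
```

View pics/crop1.png

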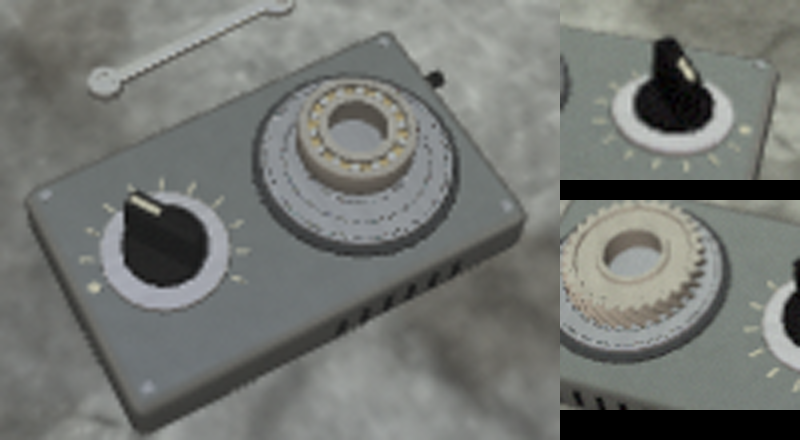

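The bearing (balls visible) is on the right warmer and the toothed gear on the left, so the target is the knob at about (454, -141). Next are the warmer's yaw and the pointer angle.

Run:
```python
from h import *
s=cal("scene")
P=[onz(s,(205+x/4,190+y/4),48)[:2] for x,y in [(30,192),(142,408),(523,222),(390,33)]]
print(np.round(P)); P=np.array(P)
print("lens",[np.linalg.norm(P[i]-P[i-1]) for i in range(4)],"centre",P.mean(0))
ax=(P[2]+P[3]-P[0]-P[1]); yaw=np.arctan2(ax[1],ax[0]);print("yaw",np.degrees(yaw)); 
print("knob",P.mean(0)-70*ax/np.linalg.norm(ax))
a,b=[onz(s,(205+x/4,190+y/4),92)[:2] for x,y in [(158,213),(134,194)]]
v=b-a; print("pointer",a,b,np.degrees(np.arctan2(v[1],v[0])))
st=ctrl.read_state(); q=st["tool_rot"]; M=R.from_quat(np.r_[q[1:],q[0]]).as_matrix(); print(M.round(2))
w=cal("wrist");print("wrist eye rel",w[2]-st["tcp_pos"],w[3][:,2],w[0][0])
```

```text
[[ 409.  -71.]
 [ 400. -212.]
 [ 635. -231.]
 [ 649.  -88.]]
lens [np.float64(239.92340003104627), np.float64(141.4008497276992), np.float64(235.39777479831503), np.float64(143.81297294617002)] centre [ 523.27580721 -150.72501908]
yaw -4.345574901125681
knob [ 453.47704478 -145.42098635]
pointer [ 452.82074871 -141.188189  ] [ 447.7240364 -124.8364076] 107.31181591073008
[[ 0.94  0.33 -0.  ]
 [ 0.33 -0.94  0.  ]
 [ 0.   -0.   -1.  ]]
wrist eye rel [ 70.46190159  24.34306816 142.59748742] [-0.27567702 -0.09426297 -0.95661731] [278.79695218   0.         253.90871511]
```

Request:
arm_command --steps "24 39 0 0 0 8 0;24 39 0 0 0 8 0;24 39 0 0 0 8 0;24 39 0 0 0 8 0;24 39 0 0 0 8 0" --force 40

```text
time_s: 1.0
tcp_pos: [317.2, -370.4, 231.5]
tool_rot: [0.0, 0.869, 0.496, 0.0]
force: [0.7, 0.0, 0.5]
grip_width: 85.4
```

Request:
arm_command --steps "24 39 0 0 0 8 0;24 39 0 0 0 8 0;24 39 0 0 0 8 0;24 39 0 0 0 8 0;24 39 0 0 0 8 0"

```text
time_s: 1.5
tcp_pos: [437.4, -175.2, 231.7]
tool_rot: [0.0, 0.646, 0.763, 0.0]
force: [-0.2, -0.7, 0.0]
grip_width: 85.5
```

Request:
arm_command --steps "18 33 0 0 0 8 0;0 0 0 0 0 0 0;0 0 0 0 0 0 0"

```text
time_s: 1.8
tcp_pos: [454.7, -143.3, 231.3]
tool_rot: [0.0, 0.594, 0.805, -0.0]
force: [-0.7, -0.8, -1.0]
grip_width: 85.6
```

Run:
```python
from h import *
st=ctrl.read_state(); print(st["tcp_pos"],st["joint_pos"],st["force"]); q=st["tool_rot"]; M=R.from_quat(np.r_[q[1:],q[0]]).as_matrix(); print(np.degrees(np.arctan2(M[1,1],M[0,1])))
w=cal("wrist"); im=ctrl.read_camera("wrist"); cv2.imwrite("pics/w1.png",im[...,::-1])
np.save("w1.npy",np.array(w,dtype=object),allow_pickle=True)
for t in ["bearing_knob_grip","bearing_warmer","bearing"]:
    print(t,[(np.round(d["location"],1).tolist(),round(d["p"],2),onz(w,d["location"],85 if "grip" in t else 55).round(1)) for d in ctrl.landmark_of(t,"wrist")])
```

```text
[ 454.73172301 -143.33365879  231.33345279] [-3.04998614e-01  8.22216850e-02 -3.32473774e-01  1.15612423e+00
 -5.02270812e-04  9.65895826e-01] [-0.65046975 -0.81555916 -0.97543967]
17.183109241589964
bearing_knob_grip [([254.8, 176.4], 0.92, array([ 455.4, -141.9,   85. ]))]
bearing_warmer [([303.0, 181.6], 0.94, array([ 514.2, -138.4,   55. ]))]
bearing [([354.2, 198.7], 0.71, array([ 580.6, -140.3,   55. ]))]
```

View pics/w1.png

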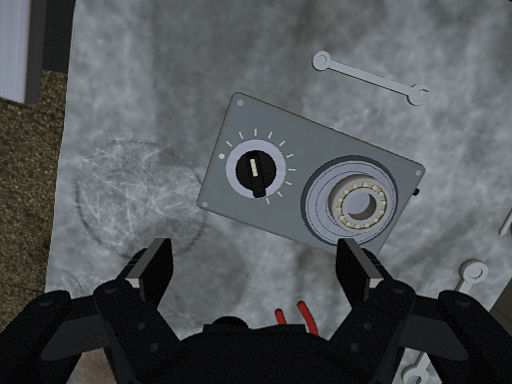

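Run:
```python
from h import *
im=cv2.imread("pics/w1.png")[135:210,210:305]; im=cv2.convertScaleAbs(im,alpha=2.2)
cv2.imwrite("pics/w1c.png",cv2.resize(im,None,fx=8,fy=8,interpolation=cv2.INTER_CUBIC))
```

```text
(no output)
```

View pics/w1c.png

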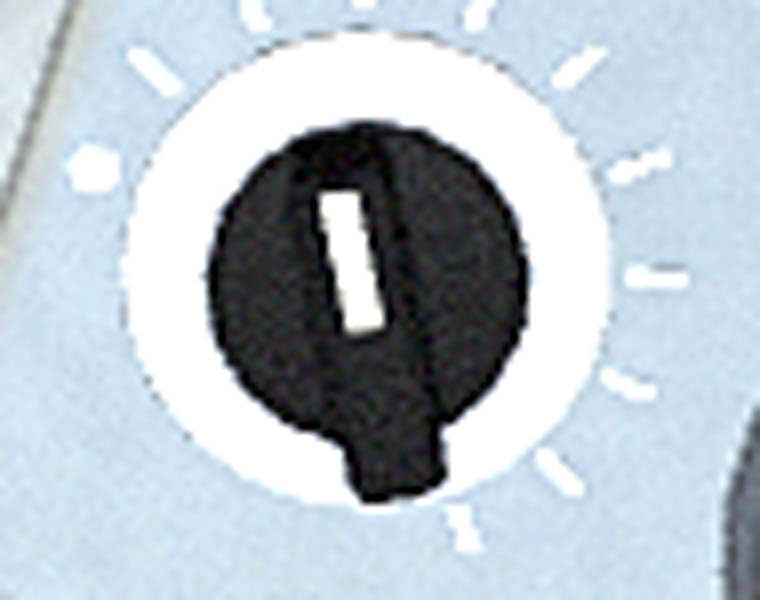

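Run:
```python
from h import *
w=tuple(np.load("w1.npy",allow_pickle=True)); w=tuple(np.array(x,float) for x in w)
f=lambda x,y,z:onz(w,(210+x/8-.44,135+y/8-.44),z)[:2]
a,b=f(363,330,92),f(338,192,92); v=b-a
print("mark",a,b,np.degrees(np.arctan2(v[1],v[0])))
e=f(400,497,92); print("far end",e, "centre along", e+23*v/np.linalg.norm(v))
c=f(368,280,62); d=f(95,168,48); r=f(367,268,48); print("disc",c,"ring",r,"dot",d,np.degrees(np.arctan2(*(d-c)[::-1])),np.linalg.norm(d-c))
s=cal("scene");g=cal("side")
print(tri([ray(s,(244.9,245.4)),ray(g,(313.4,157.8)),ray(w,(254.8,176.4))]))
# warmer corners in wrist image
P=np.array([onz(w,p,48)[:2] for p in [(238,94),(199,206),(380,257),(423,167)]]);print(P.round(1))
```

```text
mark [ 454.8197816  -139.55468346] [ 446.40178163 -123.15100672] 117.1658801433806
far end [ 466.292481   -159.97423583] centre along [ 455.79141251 -139.51140219]
disc [ 455.6445435  -139.47009165] ring [ 455.97411927 -140.78139387] dot [ 413.25126779 -138.21822428] 178.30855537266672 42.41175541518307
(array([ 454.78726462, -141.65501701,   80.98158587]), [np.float64(1.2915323402175216), np.float64(0.5710563322073936), np.float64(1.4832562470280066)])
[[ 412.8  -66.6]
 [ 403.2 -207.5]
 [ 648.1 -206.7]
 [ 646.2  -80.8]]
```

The pointer is at ~117°, off at ~176–178°, so the turn needed is about 60° anticlockwise. Align the jaw to 27° and descend.

Request:
arm_command --steps "1 3 -40 0 0 5 60;0 0 -40 0 0 5 60;0 0 -40 0 0 0 60;0 0 -26 0 0 0 60;0 0 -18 0 0 0 60"

```text
time_s: 2.5
tcp_pos: [453.7, -141.6, 65.2]
tool_rot: [-0.001, 0.523, 0.852, -0.0]
force: [0.6, -0.2, 0.8]
grip_width: 65.2
```

Request:
arm_command --steps "0 0 0 0 0 0 60;0 0 0 0 0 0 160;0 0 0 0 0 0 255;0 0 0 0 0 0 255;0 0 0 0 0 0 255"

```text
time_s: 3.0
tcp_pos: [456.1, -141.5, 68.6]
tool_rot: [0.001, 0.522, 0.853, -0.0]
force: [-1.7, -1.7, 3.6]
grip_width: 13.4
```

Request:
arm_command --steps "0 0 0 0 0 0 255;0 0 0 0 0 0 255"

```text
time_s: 3.2
tcp_pos: [456.1, -141.5, 68.6]
tool_rot: [0.001, 0.522, 0.853, -0.0]
force: [-3.7, -0.8, 6.8]
grip_width: 13.1
```

Run:
```python
from h import *
st=ctrl.read_state(); print(st["tcp_pos"],st["joint_pos"],st["force"],st["wrist_torque"],st["grip_width"]); q=st["tool_rot"]; M=R.from_quat(np.r_[q[1:],q[0]]).as_matrix(); print(np.degrees(np.arctan2(M[1,1],M[0,1])))
im=ctrl.read_camera("scene"); cv2.imwrite("pics/s2.png",cv2.resize(im[150:320,160:380,::-1],None,fx=3,fy=3))
```

```text
[ 456.09179302 -141.46041909   68.59376716] [-0.30001133  0.21838269 -0.57315736  0.77759449 -0.00106543  0.79755138] [-3.65649034 -0.81164177  6.81019127] [-0.20048312  0.57533715  0.01730728] 13.077582567202278
27.11426320827698
```

View pics/s2.png

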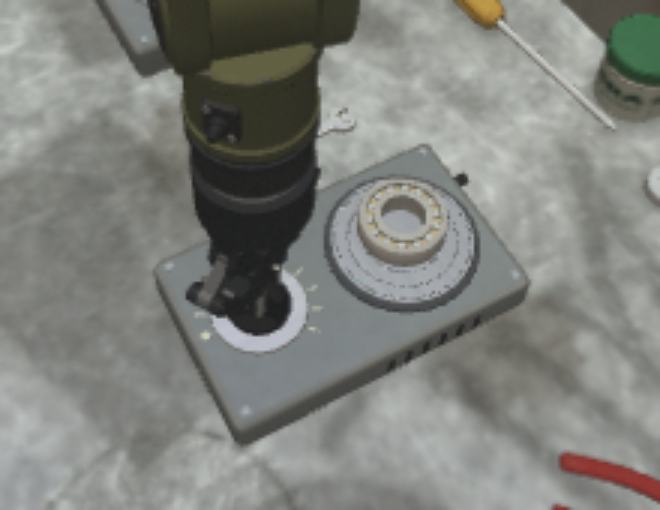

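Bar gripped (13 mm wide). The tips touch the disc lightly, so I'll ease up 2 mm while turning.

Request:
arm_command --steps "0 0 2 0 0 0 255;0 0 0 0 0 6 255;0 0 0 0 0 6 255;0 0 0 0 0 6 255;0 0 0 0 0 6 255"

```text
time_s: 3.75
tcp_pos: [456.0, -141.4, 68.8]
tool_rot: [0.0, 0.331, 0.944, -0.0]
force: [4.6, -2.9, -12.6]
grip_width: 13.1
```

Request:
arm_command --steps "0 0 0 0 0 6 255;0 0 0 0 0 6 255;0 0 0 0 0 6 255;0 0 0 0 0 6 255;0 0 0 0 0 0 255"

```text
time_s: 4.25
tcp_pos: [456.0, -141.4, 68.8]
tool_rot: [0.0, 0.128, 0.992, -0.001]
force: [4.3, -3.7, -12.5]
grip_width: 13.2
```

```bash
cat > s.py <<'E'
from h import *
st=ctrl.read_state(); print(st["time_s"],st["tcp_pos"],st["force"],st["wrist_torque"],st["joint_efforts"][5],st["joint_pos"][5],st["grip_width"]); q=st["tool_rot"]; M=R.from_quat(np.r_[q[1:],q[0]]).as_matrix(); print(np.degrees(np.arctan2(M[1,1],M[0,1])))
E
python3 s.py
```

```text
4.25 [ 455.97439109 -141.41135025   68.75115761] [  4.25046368  -3.67473093 -12.52570664] [-0.69401529 -0.88073529 -0.03861947] -0.573294460773468 -0.042601045799989974 13.216360829911519
75.2512660514285
```

Request:
arm_command --steps "0 0 0 0 0 4 255;0 0 0 0 0 4 255;0 0 0 0 0 0 255"

```text
time_s: 4.55
tcp_pos: [456.0, -141.4, 68.8]
tool_rot: [0.0, 0.059, 0.998, -0.001]
force: [3.9, -3.6, -12.7]
grip_width: 13.2
```

```bash
python3 s.py
```

```text
4.55 [ 455.96202595 -141.43659233   68.75087185] [  3.9319357   -3.60062566 -12.71204053] [-0.69556479 -0.93911185  0.05712261] -0.36940676160156727 -0.18142444958984846 13.24114058725121
83.20333200825678
```

Request:
arm_command --steps "0 0 0 0 0 3 255;0 0 0 0 0 0 255"

```text
time_s: 4.75
tcp_pos: [455.9, -141.4, 68.7]
tool_rot: [0.0, 0.033, 0.999, -0.001]
force: [4.5, -3.1, -13.4]
grip_width: 13.0
```

```bash
python3 s.py
```

```text
4.75 [ 455.9289913  -141.41680197   68.74266671] [  4.51337304  -3.05020871 -13.3974821 ] [-0.6331063  -0.91554075  0.00098255] -0.29323034919798374 -0.233163084932251 12.984453184503517
86.16738477752925
```

Request:
arm_command --steps "0 0 0 0 0 2 255;0 0 0 0 0 0 255"

```text
time_s: 4.95
tcp_pos: [455.8, -141.4, 68.8]
tool_rot: [0.0, 0.017, 1.0, -0.0]
force: [4.3, -4.2, -13.5]
grip_width: 13.1
```

```bash
python3 s.py
```

```text
4.95 [ 455.78954958 -141.4022152    68.80842639] [  4.25908511  -4.16092061 -13.52790067] [-0.71285833 -0.903207   -0.9059425 ] -1.123819649219513 -0.2657382101286359 13.083734134648768
88.02367794467916
```

Request:
arm_command --steps "0 0 0 0 0 2 255;0 0 0 0 0 0 255"

```text
time_s: 5.15
tcp_pos: [455.8, -141.4, 68.9]
tool_rot: [0.0, 0.001, 1.0, -0.0]
force: [4.0, -2.2, -12.2]
grip_width: 13.1
```

```bash
python3 s.py
```

```text
5.15 [ 455.80158855 -141.41538295   68.87865659] [  4.0153593   -2.24361475 -12.19123664] [-0.63920844 -0.8729278  -1.52089952] -1.7731721699237823 -0.2991441267761614 13.055415281347946
89.92855903457259
```

The wrist moment rose sharply at ~88°, which is the end stop. I'll unload most of it before letting go.

Request:
arm_command --steps "0 0 -1 0 0 -1.5 255;0 0 0 0 0 0 255"

```text
time_s: 5.35
tcp_pos: [455.8, -141.4, 68.7]
tool_rot: [0.0, 0.013, 1.0, -0.0]
force: [0.1, -3.8, -2.3]
grip_width: 13.1
```

```bash
python3 s.py
```

```text
5.35 [ 455.81792208 -141.3914977    68.71855016] [ 0.13783343 -3.82547674 -2.32208387] [-0.66966422 -0.11696508 -1.16609764] -0.9253301471471786 -0.2738387804608384 13.054859574448562
88.48747394054269
```

Request:
arm_command --steps "0 0 0 0 0 -0.5 255;0 0 0 0 0 0 190;0 0 0 0 0 0 130;0 0 0 0 0 0 80;0 0 0 0 0 0 80"

```text
time_s: 5.85
tcp_pos: [455.6, -140.6, 68.4]
tool_rot: [0.0, 0.016, 1.0, 0.0]
force: [1.0, 0.4, -0.8]
grip_width: 58.6
```

Request:
arm_command --steps "0 0 5 0 0 0 80;0 0 20 0 0 0 80;0 0 40 0 0 0 80;0 0 50 0 0 0 80;0 0 50 0 0 0 80"

```text
time_s: 6.35
tcp_pos: [454.9, -140.6, 235.2]
tool_rot: [-0.0, 0.016, 1.0, 0.0]
force: [1.1, 0.5, -0.9]
grip_width: 58.8
```

Request:
arm_command --steps "0 0 10 0 0 -8 0;0 0 0 0 0 -8 0;0 0 0 0 0 -8 0;0 0 0 0 0 0 0"

```text
time_s: 6.75
tcp_pos: [455.6, -140.8, 243.8]
tool_rot: [0.0, 0.224, 0.975, 0.0]
force: [0.6, -0.6, -0.1]
grip_width: 85.6
```

```bash
python3 s.py
python3 - <<'E'
from h import *
w=cal("wrist"); im=ctrl.read_camera("wrist")[...,::-1]; np.savez("w2.npz",*w)
d=ctrl.landmark_of("bearing_knob_grip","wrist")[0]; b=ctrl.landmark_of("bearing","wrist")
print(d,onz(w,d["location"],85),[(x["p"],onz(w,x["location"],55)) for x in b])
x,y=np.round(d["location"]).astype(int); x0,y0=max(x-48,0),max(y-37,0); print(x0,y0)
c=cv2.convertScaleAbs(im[y0:y0+75,x0:x0+97],alpha=2.0)
cv2.imwrite("pics/w2c.png",cv2.resize(c,None,fx=8,fy=8,interpolation=cv2.INTER_CUBIC))
cv2.imwrite("pics/w2.png",im)
E
```

```text
6.75 [ 455.61511474 -140.80951055  243.84334114] [ 0.64030403 -0.59089581 -0.1142989 ] [ 0.00600643  0.0444085  -0.06486212] 0.9720541164278984 0.15188451606803421 85.60190627907559
64.11700594198606
{'location': [253.4, 175.5], 'p': 0.61} [ 456.63411091 -141.58573969   85.        ] [(0.84, array([ 581.60652666, -145.01754615,   55.        ]))]
205 139
```

View pics/w2c.png

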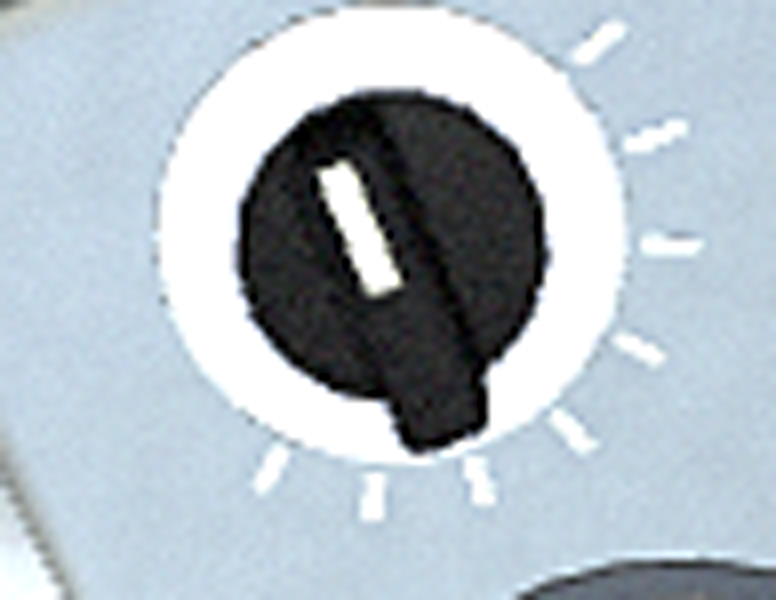

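View pics/w2.png

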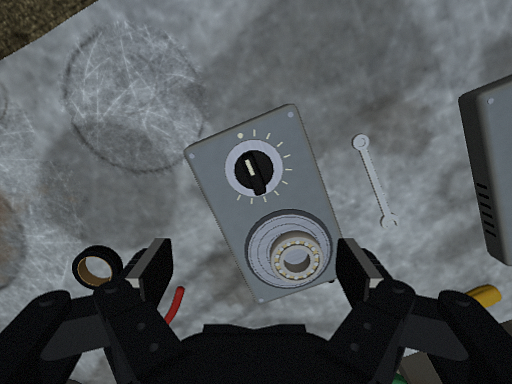

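Run:
```python
from h import *
z=np.load("w2.npz"); w=tuple(z[k] for k in z.files)
f=lambda x,y,h:onz(w,(205+x/8-.44,139+y/8-.44),h)[:2]
ang=lambda v:np.degrees(np.arctan2(v[1],v[0]))
print("mark",ang(f(334,166,92)-f(384,292,92)),"bar edge",ang(f(372,105,92)-f(484,375,92)))
c=f(393,243,62); d=onz(w,(240,135),48)[:2]; print(c,d,"dot",ang(d-c))
P=[onz(w,p,48)[:2] for p in [(293,105),(186,148),(256,302),(342,265)]]
print("long edges",ang(P[1]-P[2]),"front edge normal",ang(P[0]-P[1])+90)
```

```text
mark 175.08091195847874 bar edge 176.37110587906014
[ 454.72278701 -140.29714787] [ 413.05269796 -138.23604967] dot 177.16832703681226
long edges 175.0517090094377 front edge normal 175.3992669827677
```

Run:
```python
from h import *
ctrl.read_camera("side")
for t in ["gear_knob_tip","bearing","bearing_knob_grip"]: print(t,[(d["location"],d["p"]) for d in ctrl.landmark_of(t,"side")])
print(ctrl.read_state()["time_s"],ctrl.finish_job())
```

```text
gear_knob_tip [([243.4, 277.8], 0.87)]
bearing [([260.0, 159.3], 0.96)]
bearing_knob_grip [([314.2, 156.8], 0.91)]
the job is handed in; nothing more can be done
7.1 None
```

I switched off the right-hand warmer, which carries the bearing, by turning its knob about 60° anticlockwise to the end stop. The jaws then opened and the arm lifted clear. I handed the job in at 7.1 s.

- **End stop:** the wrist moment was near zero up to about 86° of jaw angle. It then rose to 0.9 N m at 88° and 1.5 N m at 90°, so I backed off 2° before opening.
- **Pointer after release:** the bar lies at 175–176°. The warmer's long edge reads about 175° and the white dot 177°, so it agrees with off to within 1–2°.
- **Bearing and gear knob:** both networks' readings in the side picture stayed within about 2 px of the start, which is their usual scatter. Neither was touched.
- **Checks that disagreed:** the first pointer angle, from the scene camera, was 107°. The closer wrist view gave 117°, and I used that. The measured height of the grip point was 81 mm against 85 mm in the text. During the grasp the fingertips pressed lightly on the knob's disc (about 7 N upward), and there was about 13 N downward on the tool while turning.

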